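# Clamp the vee rest and hold a rocker shaft down in it

### The arm

A 6-joint arm with a two-finger parallel gripper is mounted at the origin on a cart in front of the work surface, level with it; the furniture and walls round the work are solid. World frame = base frame: x ahead of the robot, y to its left, z up, the work surface at z = 0. Lengths are in m, angles in degrees, forces in N, time in s.
With the tool pointing down it reaches from about 0.35 to 0.975 m from the base axis. Payload 4.9 kg.
Tool frame: the origin (TCP) lies midway between the tips of the shut fingers; the grasp point (between the pads) lies 19 mm behind it; z points along the fingers, y is the line along which they close (so a half turn about z gives the same grasp; the last joint's range is limited). The gripper opens to 85 mm and grips with 20 to 120 N. Pads are 22 mm wide; open, the fingers measure 114 mm over their backs; the gripper's body (76 mm by 85 mm) begins 54 mm behind the grasp point. The pads swing forward as they close: fully open they stand 13 mm farther back than shut.
Start: joints at [66.75, 3.019, 92.412, -0, 84.569, -6.818], TCP at [0.177, 0.599, 0.204] pointing down, gripper open.
Joint ranges: [-172.51, 172.51], [-57.92, 126.97], [3.15, 148.05], [-58.71, 238.71], [5.1, 150.11], [-179.66, 179.66]. Speed limits (degrees/s): [147.25, 147.25, 180, 180, 180, 180].

### API

Orientations are given as a 3x3 rotation matrix whose columns are the frame's x, y, z axes.
In Python, from workcell import ctrl gives the robot as it stands. Calls block until the motion is done:
- ctrl.reach(position, orientation): joint-space move of the TCP to a pose.
- ctrl.move_l(position, rotation=None, rate=0.15, threshold=None): straight line of the TCP; rotation=None keeps the orientation; rate is the mean speed in m/s. With threshold (N) it stops when the force on the tool has changed by that much, and returns True; else False.
- ctrl.set_joints(angles): joint-space move.
- ctrl.grip(opening, strength=None): finger opening in m; strength is the grip in N (None keeps the last); returns when the fingers have stopped.
- ctrl.hold(seconds).
- ctrl.solve_ik(position, orientation): joint angles nearest the present ones, or None.
- ctrl.grab_frame(name): name is "scene" or "top" or "wrist"; returns (picture, depth): 384x512x3 uint8, blue, green, red; 384x512 float32, m along the optical axis (not along the pixel's ray), 0 where there is no reading.
- ctrl.camera_params(name): a dict with "fx", "fy", "cx", "cy" (pixels), "rvec" (rotation vector, rad) and "tvec" (3), from world to camera coordinates, as OpenCV has them; the wrist camera has in their place "hand_eye" (4x4, takes a point from camera to tool coordinates, whose origin is the TCP and whose axes are the flange's). Camera axes: x right, y down, z forward; pixel columns grow to the right and rows downward; lengths in m; the calibration is good to about 2 mm. The wrist camera is an equidistant fisheye: a pixel r from the principal point sees the ray r / f radians off the axis. A picture is of the moment at which its call begins: read the wrist's pose just before it. camera_params takes no time and is no camera call.
A pose or a line that the arm cannot do raises ctrl.Unreachable and nothing moves.
- ctrl.hand_in(): hands the job in; it is judged then, once.
Readings, each from a call of its own:
- ctrl.current_clock(): time.
- ctrl.current_qpos(): joint angles.
- ctrl.current_dq(): joint speeds.
- ctrl.current_joint_torque(): joint torques, N m.
- ctrl.current_tcp_pos(): TCP position.
- ctrl.current_tcp_rot(): TCP orientation.
- ctrl.current_contact_force(): force on the tool from outside, world axes, zero at the start.
- ctrl.current_torque(): the same for the moment, N m.
- ctrl.current_width(): finger opening in m.
- ctrl.current_grasp_force(): force on a finger pad.
Only numpy, scipy, OpenCV 4.12 (cv2) and the standard library are available. Lean on these libraries where they do the work, as an engineer would, in place of code of your own. Each camera call takes 0.05 s, during which the arm holds its last target. There are 200 camera calls.

### The job

Get the rocker shaft ready for checking with the micrometer. First swing the toggle clamp's handle down over centre until the clamp is locked on the foot of the loose vee rest, and let go of the clamp; then lift the shaft out of its plastic cradle, lay it in the vee rest with its length centred on the gap between the two vees, and finish while still holding it in the fingers there, pressed firmly down (about 15 N, without brute force) so that it bears on both faces of the vees. Leave the loose tools round about where they are.

Things in the scene. Friction and masses are not known exactly. Their poses are not given: they have to be found in the camera images.
- fixture: Steel plate 130 (x) by 292 (y) by 12 mm screwed to the bench; on it the vee rest stands loose between low dowels, and a toggle clamp is bolted at the +y end. Origin on the bench under the middle of the rest's place; the plate runs from y = -75 to +217 mm, the clamp's cheek plates from 126 to 190 mm, 73 mm high. x: swing axis of the clamp; z up.
- clamp_handle (a joint): Hinge of the clamp's handle about the fixture's x axis through clamp_handle_hinge. 0: open, handle nearly upright. 1.24 rad: locked at its stop, handle lying back to +y, 15 degrees above level. From 0 the grip goes +y and down; a link lowers the arm. Takes 1 to 10 N at the grip. Dead centre is at 1.14; past it the clamp stays locked when let go.
- clamp_grip (a point): Middle of the handle's black dipped grip, a round bar 18 mm thick and 56 mm long, 103 mm from the hinge and pointing away from it (its end is 34 mm beyond this point). It can be pinched from above across the fixture's x axis all through the swing. Open it is about 128 mm over the bench, locked about 52 mm.
- clamp_handle_hinge (a point): Fixed centre of the handle's swing, 26 mm above the bench, 175 mm in +y from the fixture's origin, between the cheek plates.
- clamp_spindle: Sprung spindle with a black rubber foot of 15 mm diameter at the end of the clamp arm. Locked, it presses the rest's foot at y = 82 mm of the fixture with about 28 N. Origin in the arm above the rubber foot.
- v_rest: Loose steel rest, 1.2 kg: sole 64 (x) by 149 (y) by 14 mm with two 90 degree vees, 28 mm long, 64 mm wide, tops 50 mm above the underside, open 40 mm at the top, along y at -51 to -23 and 23 to 51 mm. In the 46 mm gap between them fingers can straddle a shaft. Origin under the gap in the middle of the underside, 12 mm above the bench; the sole's free foot at +y reaches 98 mm.
- v_seat (a point): Where the shaft's centre lies when it is seated in both vees: in the middle of the gap, 48.4 mm above the rest's underside, 60.4 mm above the bench.
- v_face_near: The two vee faces on the rest's -x side (one in each upright), at 45 degrees.
- v_face_far: The two vee faces on the rest's +x side (one in each upright), at 45 degrees.
- shaft: Ground steel rocker shaft, a plain tube 26 mm in diameter and 126 mm long, 0.2 to 0.33 kg, with dark bores at its ends. Origin at its centre, y along its length (either end may go either way). It starts lying in the cradle, its centre about 29 mm above the bench.
- cradle: Grey plastic cradle, fixed: base 90 (x) by 116 (y) by 6 mm and two notched ribs, 12 mm thick and up to 26 mm high, at y = -48 and +48 mm, that carry the shaft along y; between them, over the base, the shaft is free for the fingers. Origin in the middle of its underside.
- micrometer: Outside micrometer 57 x 152 x 14 mm lying on the bench behind the fixture, for the later check; not used here.
- marker: Paint marker 14 mm thick, 126 mm long, lying in front of the cradle; leave it.
- mallet: Mallet 104 x 301 x 53 mm lying at the back; leave it.
- parts_brush: Brush 41 x 201 x 13 mm lying at the back; leave it.
Mind the look-alikes: they are no part of the job. There is more than one size of the shaft; the one meant has the size given above.

How it is judged (in metres and radians):
On the way, in this order (a step that is already met when the one before it is completed fails the run):
1. the clamp is locked over centre on the foot of the vee rest and the fingers have let go of it (value of joint clamp_handle above 1.17 rad and contact force between clamp_spindle and v_rest above 12 N and contact force between the fingers and fixture below 0.3 N), for 0.2 s.
2. the shaft is lifted clear of its cradle in the fingers (height (world z) of shaft above 0.05 m and contact force between shaft and cradle below 0.1 N and contact force between shaft and v_rest below 0.1 N and contact force between the fingers and shaft above 1 N), for 0.2 s.
At the end, for the whole second after the job is handed in: The clamp is locked (handle past 1.17 rad) and presses on the rest with over 12 N; the shaft lies still in both vees, within 2 mm sideways and in height and 10 mm lengthwise of the seat, along the vees within 0.04 rad; the fingers hold it so that each side's faces carry over 3.5 N (value of joint clamp_handle above 1.17 rad and contact force between clamp_spindle and v_rest above 12 N and x of shaft in the frame of v_rest between -0.002 and 0.002 m and y of shaft in the frame of v_rest between -0.01 and 0.01 m and z of shaft in the frame of v_rest between 0.0459 and 0.0504 m and angle between the y axis of shaft and the y axis of v_rest, either way round below 0.04 rad and contact force between shaft and v_face_near above 3.5 N and contact force between shaft and v_face_far above 3.5 N and contact force between the fingers and shaft above 4 N and linear speed of shaft below 0.02 m/s and horizontal distance between v_rest and fixture below 0.005 m); the arm keeps its last pose, push and grip.
It fails at once if the shaft is rammed into the rest (over 120 N) (contact force between shaft and v_rest above 120 N).
It fails at once if a tool is moved more than 3 cm (distance of any of marker, mallet, parts_brush from where it was at the start of the episode above 0.03 m).
It also fails if it takes over 58 s, if anything falls off the work surface, if the arm or the gripper's body presses on something with over 40 N, if the wrist force passes 120 N, or if a joint passes its speed limit or range.

## Working session

There is one attempt and no reset: what is moved stays moved. The work goes in short steps, each a Python script; the robot and the scene stay as the last script left them, time stands still between calls to the robot, and variables do not carry over. Pictures are saved under pics/ and viewed, at most 10 in all, crops included, and the job is handed in when it is done.

```bash
ls; mkdir -p pics; python3 - <<'E'
from workcell import ctrl
import cv2,numpy as np
for n in("scene","top"):
    im,d=ctrl.grab_frame(n); cv2.imwrite(f"pics/{n}0.png",im); np.save(f"pics/{n}0.npy",d)
    p=ctrl.camera_params(n); print(n,p)
    R=cv2.Rodrigues(np.array(p["rvec"]))[0]; print("cam pos",-R.T@np.array(p["tvec"]).ravel())
print(ctrl.camera_params("wrist")); print(ctrl.current_clock(),ctrl.current_tcp_rot())
E
```

```text
pics
scene {'fx': 492.06584975292066, 'fy': 492.06584975292066, 'cx': 250.70476159054616, 'cy': 191.2524091842352, 'rvec': array([ 2.23282963, -1.09098871,  0.38239084]), 'tvec': array([-0.39560319,  0.36249733,  1.25169175])}
cam pos [-0.15999994 -0.644067    1.1892082 ]
top {'fx': 415.23227175632763, 'fy': 415.23227175632763, 'cx': 253.45102876529495, 'cy': 187.7096379970594, 'rvec': array([ 2.1490875 , -2.11918235,  0.14476781]), 'tvec': array([-0.07504713,  0.5677505 ,  0.9883638 ])}
cam pos [ 0.41220209 -0.08578003  1.06186954]
{'fx': 297.3186396354542, 'fy': 297.3186396354542, 'cx': 258.63601421916167, 'cy': 186.93201175113336, 'hand_eye': array([[ 7.48221906e-04, -9.64330012e-01, -2.64701849e-01,
         6.67008351e-02],
       [ 9.99999714e-01,  7.51459696e-04,  8.90305614e-05,
         1.40011291e-03],
       [ 1.13057929e-04, -2.64701840e-01,  9.64330298e-01,
        -1.69519155e-01],
       [ 0.00000000e+00,  0.00000000e+00,  0.00000000e+00,
         1.00000000e+00]])}
0.1 [[-9.59150545e-01  2.82895155e-01 -7.50589509e-04]
 [ 2.82896059e-01  9.59148994e-01 -1.73967823e-03]
 [ 2.27780629e-04 -1.88095214e-03 -9.99998205e-01]]
```

View pics/top0.png

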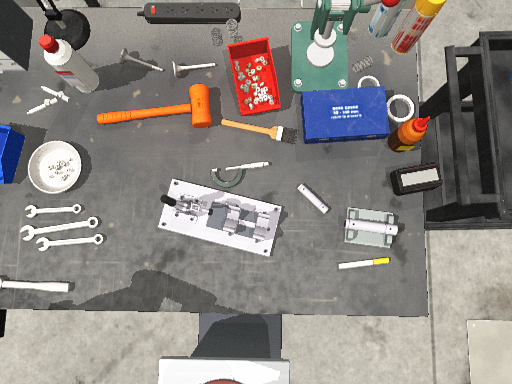

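View pics/scene0.png

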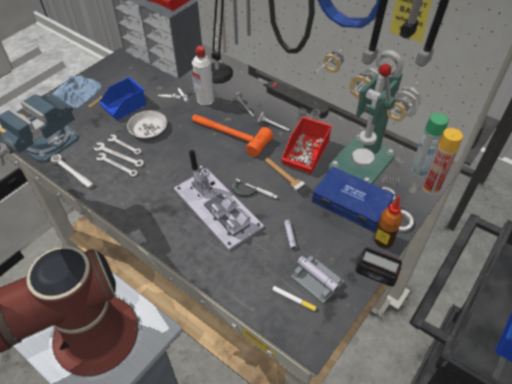

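The top view shows the fixture at about (220,216) with its clamp end at left (black grip at (168,199)). The cradle with its shaft is at (371,228), and a thinner look-alike lies loose at (312,198). Next I measure plate and shaft by mask and depth.

```bash
cat > h.py <<'E'
import numpy as np,cv2
from workcell import ctrl
def cam(n):
    p=ctrl.camera_params(n); K=np.array([[p["fx"],0,p["cx"]],[0,p["fy"],p["cy"]],[0,0,1]])
    R=cv2.Rodrigues(np.array(p["rvec"]))[0]; return K,R,np.array(p["tvec"]).ravel()
def plane(n,uv,z):
    K,R,t=cam(n); uv=np.atleast_2d(uv).astype(float); c=-R.T@t
    d=(R.T@np.linalg.inv(K)@np.c_[uv,np.ones(len(uv))].T).T
    return c+d*((z-c[2])/d[:,2])[:,None]
def cloud(n,d):
    K,R,t=cam(n); v,u=np.mgrid[:d.shape[0],:d.shape[1]]
    P=np.stack([(u-K[0,2])/K[0,0]*d,(v-K[1,2])/K[1,1]*d,d],-1)
    return (P-t)@R
def wrist_ray(uv,R,p):
    """rays (origin, dirs) in world from wrist pixels, TCP pose R,p"""
    q=ctrl.camera_params("wrist"); H=q["hand_eye"]; uv=np.atleast_2d(uv).astype(float)
    x=(uv-[q["cx"],q["cy"]])/q["fx"]; r=np.linalg.norm(x,axis=1); s=np.where(r>1e-9,np.sin(r)/np.maximum(r,1e-9),1)
    d=np.c_[x*s[:,None],np.cos(r)]
    return R@H[:3,3]+p, d@(R@H[:3,:3]).T
def wplane(uv,R,p,z):
    o,d=wrist_ray(uv,R,p); return o+d*((z-o[2])/d[:,2])[:,None]
def down(yaw):
    """tool pointing down, closing line (tool y) at world angle yaw"""
    y=np.array([np.cos(yaw),np.sin(yaw),0]); z=np.array([0,0,-1.]); return np.c_[np.cross(y,z),y,z]
E
python3 - <<'E'
from h import *
im=cv2.imread("pics/top0.png"); d=np.load("pics/top0.npy"); P=cloud("top",d)
print("bench z",np.median(P[265:290,200:260,2]))
# plate: bright low-height pixels
g=im.min(2); z=P[...,2]
m=np.zeros(g.shape,np.uint8); m[170:265,150:292]=255
m1=((g>150)&(m>0)).astype(np.uint8)*255
m1=cv2.morphologyEx(m1,cv2.MORPH_CLOSE,np.ones((9,9)))
c=max(cv2.findContours(m1,0,2)[0],key=cv2.contourArea)
w=plane("top",c[:,0],0.012)[:,:2].astype(np.float32)
r=cv2.minAreaRect(w); print("plate",r,cv2.boxPoints(r))
for nm,(r0,r1,c0,c1) in dict(cr=(200,255,335,405),fx=(170,265,150,292)).items():
    Q=P[r0:r1,c0:c1].reshape(-1,3); print(nm,np.histogram(Q[:,2],bins=np.arange(-.01,.15,.01)))
Q=P[200:255,335:405].reshape(-1,3); S=Q[(Q[:,2]>.034)&(Q[:,2]<.05)]
S=S.astype(np.float32); r=cv2.minAreaRect(S[:,:2].copy()); print("shaft",len(S),r,S.mean(0))
B=np.hstack([cv2.resize(im[170:265,145:295],None,fx=4,fy=4,interpolation=2)]); 
C=cv2.resize(im[170:265,290:410],None,fx=4,fy=4,interpolation=2)
cv2.imwrite("pics/cropA.png",B)
E
```

```text
bench z 4.938236115507697e-06
plate ((0.4905877411365509, 0.017428606748580933), (0.29847943782806396, 0.14750632643699646), 75.4706039428711) [[ 0.3817525  -0.10853533]
 [ 0.52454144 -0.14554124]
 [ 0.599423    0.14339255]
 [ 0.45663404  0.18039845]]
cr (array([ 998, 2008,   85,  212,  324,  213,    0,    0,    0,    0,    0,
          0,    0,    0,    0]), array([-0.01,  0.  ,  0.01,  0.02,  0.03,  0.04,  0.05,  0.06,  0.07,
        0.08,  0.09,  0.1 ,  0.11,  0.12,  0.13,  0.14]))
fx (array([3612, 4358, 3423,  930,   54,  190,  268,  295,   34,    0,    9,
         33,   63,   66,   46]), array([-0.01,  0.  ,  0.01,  0.02,  0.03,  0.04,  0.05,  0.06,  0.07,
        0.08,  0.09,  0.1 ,  0.11,  0.12,  0.13,  0.14]))
shaft 490 ((0.4782285988330841, -0.3564246892929077), (0.1266290694475174, 0.02410641871392727), 83.27583312988281) [ 0.4780049  -0.35604864  0.03951233]
```

View pics/cropA.png

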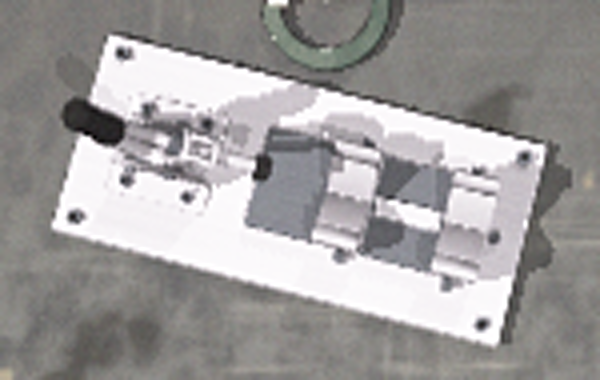

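```bash
python3 - <<'E'
from h import *
import json
im=cv2.imread("pics/top0.png"); g=im.min(2); m=np.zeros(g.shape,np.uint8)
cv2.fillPoly(m,[np.array([[172,175],[286,203],[272,261],[154,230]])],255)
m1=((im.min(2)>110)&(m>0)).astype(np.uint8)*255
m1=cv2.morphologyEx(cv2.morphologyEx(m1,cv2.MORPH_CLOSE,np.ones((7,7))),cv2.MORPH_OPEN,np.ones((11,11)))
c=max(cv2.findContours(m1,0,2)[0],key=cv2.contourArea)
r=cv2.minAreaRect(plane("top",c[:,0],0.012)[:,:2].astype(np.float32)); print(r)
rc=cv2.minAreaRect(plane("top",[[172.5,178.75],[281,205.75],[270,256],[158,227.5]],.012)[:,:2].astype(np.float32)); print(rc)
ang=np.radians(75.5); fy=np.array([np.cos(ang),np.sin(ang)]); o=np.array(r[0])-.071*fy
print("origin",o)
# wrist look
Rt=down(ang-np.pi/2); p=np.r_[o-.02*fy,.20]
print(ctrl.solve_ik(p,Rt), ctrl.solve_ik(p,down(ang+np.pi/2)))
ctrl.reach(p,Rt); R,p=ctrl.current_tcp_rot(),ctrl.current_tcp_pos()
im,d=ctrl.grab_frame("wrist"); cv2.imwrite("pics/w1.png",im); np.save("pics/w1.npy",d); np.savez("pics/w1p",R=R,p=p); print(p,ctrl.current_clock())
E
```

```text
((0.49801963567733765, 0.01597854495048523), (0.30798444151878357, 0.15113791823387146), 76.37632751464844)
((0.498121052980423, 0.016712531447410583), (0.291656494140625, 0.12943124771118164), 76.7586898803711)
origin [ 0.48024266 -0.05275994]
[-1.75095170e+01 -1.73035015e+01  1.11302635e+02 -2.54444375e-14
  8.60008663e+01 -3.00951699e+00] [-1.75095170e+01 -1.73035015e+01  1.11302635e+02 -2.54444375e-14
  8.60008663e+01  1.76990483e+02]
[ 0.47539966 -0.07156078  0.20003007] 2.75
```

View pics/w1.png

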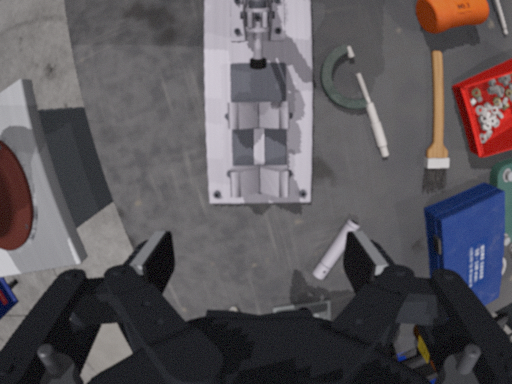

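The wrist view shows the plate's -y corners at (209,204) and (312,203), the vee uprights at (229–292, 100–130) and (230–291, 167–196), and the clamp arm's rubber foot at (258,63). I turn these into positions.

```bash
python3 - <<'E'
from h import *
w=np.load("pics/w1p.npz"); R,p=w["R"],w["p"]
im=cv2.imread("pics/w1.png")
a=np.radians(76.76); fy=np.array([np.cos(a),np.sin(a)]); fx=np.array([fy[1],-fy[0]]); o=np.array([.49812,.01671])-.071*fy
print("o",o)
L=lambda P:np.c_[(P[:,:2]-o)@fx,(P[:,:2]-o)@fy]*1e3
# plate edges along rows
g=im.min(2).astype(int)
rows=[20,40,60,150,160]
e=[]
for r in rows:
    s=np.abs(np.diff(cv2.GaussianBlur(g.astype(np.float32),(1,3),0)[r]))
    e+= [[195+s[195:222].argmax()+.5,r],[300+s[300:322].argmax()+.5,r]]
print("edges px",e); print(L(wplane(e,R,p,.012)).round(1))
print("corners",L(wplane([[209,204],[312,203.5]],R,p,.012)).round(1))
print("sole edges",L(wplane([[230,65],[286,65],[232,150],[287,150]],R,p,.026)).round(1))
print("gap faces z62",L(wplane([[260,130],[260,167]],R,p,.026)).round(1))
C=cv2.resize(im[0:215,195:325],None,fx=4.5,fy=2.79*1.0,interpolation=2)
C=cv2.resize(im[50:210,195:325],None,fx=3.7,fy=3.7,interpolation=2); cv2.imwrite("pics/cropB.png",C)
E
```

```text
o [ 0.48185883 -0.05240277]
edges px [[np.float64(203.5), 20], [np.float64(310.5), 20], [np.float64(203.5), 40], [np.float64(311.5), 40], [np.float64(203.5), 60], [np.float64(311.5), 60], [np.float64(206.5), 150], [np.float64(311.5), 150], [np.float64(206.5), 160], [np.float64(311.5), 160]]
[[-64.3 160.1]
 [ 64.5 157.2]
 [-64.5 133.9]
 [ 64.9 131.2]
 [-64.8 108.7]
 [ 64.2 105.9]
 [-64.9  -1.7]
 [ 63.6  -4.3]
 [-65.6 -14.2]
 [ 63.8 -16.8]]
corners [[-66.1 -71.2]
 [ 65.9 -73.3]]
sole edges [[-31.7  98.5]
 [ 32.   97.2]
 [-32.2  -0.7]
 [ 32.   -2. ]]
gap faces z62 [[  0.9  21.9]
 [  0.1 -21.7]]
```

View pics/cropB.png

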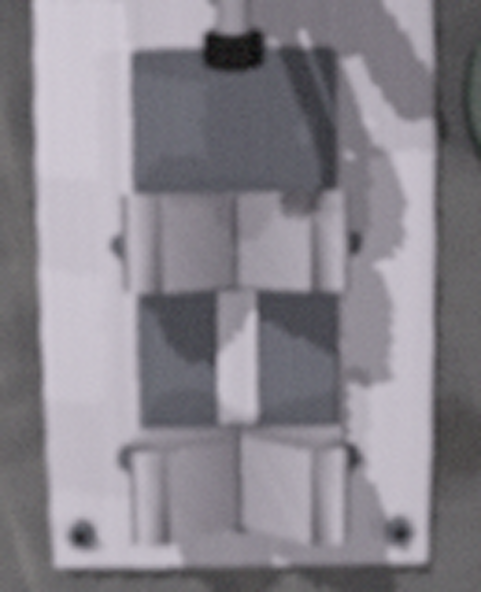

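The fixture frame agrees to about 1 mm, and the rest is in place. Now the clamp.

```bash
cat >> h.py <<'E'
A=np.radians(76.76); fy=np.array([np.cos(A),np.sin(A)]); fx=np.array([fy[1],-fy[0]]); O=np.array([.48185883,-.05240277])
def W(x,y,z): return np.r_[O+x*fx+y*fy,z]
RF=down(A-np.pi/2)
E
python3 - <<'E'
from h import *
def arc(q):
    b=np.radians(86)-q; return W(0,.175+.103*np.cos(b),.026+.103*np.sin(b)-.019)
ctrl.grip(.05,30)
ctrl.move_l(W(0,.10,.23),RF,rate=.2)
ctrl.move_l(arc(0)+[0,0,.12],rate=.2)
print(ctrl.move_l(arc(0),rate=.1,threshold=8), ctrl.current_tcp_pos()-arc(0))
ctrl.grip(0,25); print("w",ctrl.current_width(),ctrl.current_grasp_force(),ctrl.current_contact_force())
for q in np.linspace(0,1.24,9)[1:]:
    s=ctrl.move_l(arc(q),rate=.07,threshold=35)
    print(round(q,2),s,(ctrl.current_tcp_pos()-arc(q)).round(4),np.round(ctrl.current_contact_force(),1),round(ctrl.current_width(),4),ctrl.current_clock())
E
```

```text
False [6.81808518e-04 8.66779077e-05 9.63640500e-04]
w 0.016360454759661098 24.393610060214996 [-0.47643921 -0.27199223  2.86904143]
0.16 False [0.0005 0.0005 0.0007] [-1.   1.1  5.1] 0.0168 6.6417
0.31 False [0.0007 0.0007 0.0009] [-0.6  2.8  6.3] 0.0166 7.0167
0.46 False [0.0009 0.0011 0.0012] [-1.3  2.9  6.4] 0.0168 7.3917
0.62 False [0.0012 0.0017 0.0015] [0.7 5.1 6.4] 0.0169 7.7667
0.78 False [0.0015 0.0023 0.0018] [-0.   6.5  6.7] 0.017 8.1417
0.93 False [0.0017 0.0029 0.0021] [0.2 8.5 7.5] 0.0167 8.5167
1.08 False [0.0019 0.0032 0.003 ] [-3.1  8.3 11.1] 0.0166 8.8917
1.24 False [0.0021 0.0038 0.0032] [-2.6 11.4 11.9] 0.0169 9.2667
```

```bash
python3 - <<'E'
from h import *
b=np.radians(15); T=W(0,.175+.103*np.cos(b),.026+.103*np.sin(b)-.019)
ctrl.hold(.2); print((ctrl.current_tcp_pos()-T).round(4))
s=ctrl.move_l(T-[0,0,.008],rate=.04,threshold=25); ctrl.hold(.2)
print(s,(ctrl.current_tcp_pos()-T).round(4),np.round(ctrl.current_contact_force(),1),ctrl.current_width())
ctrl.grip(.05); print(np.round(ctrl.current_contact_force(),1))
p=ctrl.current_tcp_pos(); ctrl.move_l(np.r_[p[:2],.17],rate=.15)
ctrl.move_l(W(0,.06,.25),rate=.25)
R,p=ctrl.current_tcp_rot(),ctrl.current_tcp_pos()
im,d=ctrl.grab_frame("wrist"); t,_=ctrl.grab_frame("scene")
cv2.imwrite("pics/w2.png",np.hstack([im[:250,130:400],cv2.resize(t[130:260,160:300],None,fx=1.923,fy=1.923)])); print(ctrl.current_clock())
E
```

```text
[0.0021 0.0038 0.0033]
False [ 0.0025  0.0051 -0.0043] [-1.3 14.5 11. ] 0.01706351235910774
[ 0.2 -0.3 -0.5]
12.7083
```

View pics/w2.png

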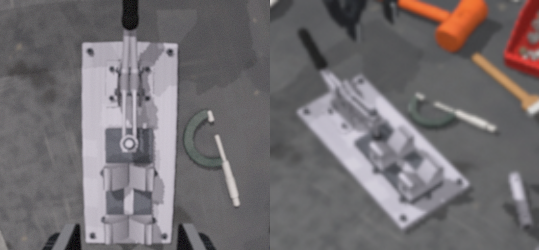

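The clamp arm is down with the spindle on the foot, and the handle lies back past the plate's +y edge. I check the handle angle by masking the black grip in the scene view.

```bash
python3 - <<'E'
from h import *
im,d=ctrl.grab_frame("scene"); K,R,t=cam("scene")
m=(im.max(2)<60).astype(np.uint8); m[:, :165]=0; m[:,200:]=0; m[:135]=0; m[185:]=0
n,l,s,c=cv2.connectedComponentsWithStats(m); i=1+s[1:,4].argmax(); print(s[i],c[i])
for q in(1.24,1.17,1.1,1.0,.8):
    b=np.radians(86)-q
    X=[W(0,.175+r*np.cos(b),.026+r*np.sin(b)) for r in(.075,.103,.137)]
    x=[(K@(R@a+t)) for a in X]; print(q,[(a[:2]/a[2]).round(1) for a in x])
C=im[130:200,155:235]; cv2.imwrite("pics/cropC.png",cv2.resize(C,None,fx=7,fy=7,interpolation=2))
E
```

```text
[175 145  15  21 118] [181.76271186 155.44915254]
1.24 [array([184. , 165.3]), array([179. , 158.9]), array([173. , 151.3])]
1.17 [array([184. , 164.5]), array([179.1, 157.8]), array([173.1, 149.7])]
1.1 [array([184.2, 163.8]), array([179.3, 156.8]), array([173.3, 148.3])]
1.0 [array([184.5, 162.9]), array([179.7, 155.5]), array([173.8, 146.6])]
0.8 [array([185.6, 161.7]), array([181.1, 153.8]), array([175.6, 144.2])]
```

View pics/cropC.png

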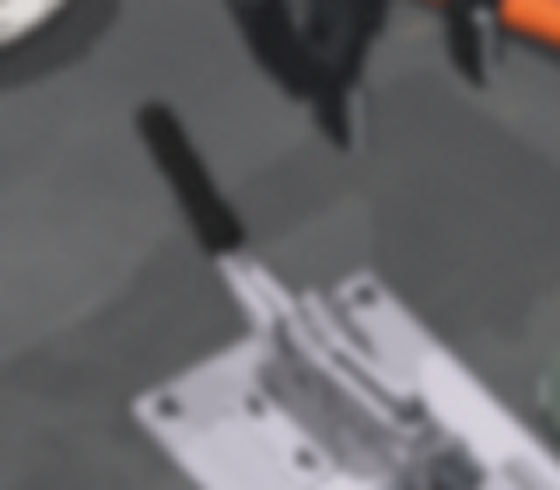

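```bash
python3 - <<'E'
from h import *
im,d=ctrl.grab_frame("scene"); P=cloud("scene",d)
m=(im.max(2)<60).astype(np.uint8); m[:, :165]=0; m[:,200:]=0; m[:135]=0; m[185:]=0
n,l,s,c=cv2.connectedComponentsWithStats(m); i=1+s[1:,4].argmax()
Q=P[cv2.erode((l==i).astype(np.uint8),np.ones((3,3)))>0]; Lq=np.c_[(Q[:,:2]-O)@fx,(Q[:,:2]-O)@fy,Q[:,2]]
Lq=Lq[np.argsort(Lq[:,1])]; print(Lq[::4].round(3))
# spindle check with top view
t,dt=ctrl.grab_frame("top"); K,R,tt=cam("top"); T=cloud("top",dt)
m=(t.max(2)<50).astype(np.uint8); m[:, :140]=0; m[:,200:]=0; m[:170]=0; m[225:]=0
n,l,s,c=cv2.connectedComponentsWithStats(m); i=1+s[1:,4].argmax(); print(s[i],c[i])
Q=T[cv2.erode((l==i).astype(np.uint8),np.ones((3,3)))>0]; Lq=np.c_[(Q[:,:2]-O)@fx,(Q[:,:2]-O)@fy,Q[:,2]]; Lq=Lq[np.argsort(Lq[:,1])]; print(Lq[::4].round(3))
for q in(1.24,1.1,1,.9,.8,.7,.5):
    b=np.radians(86)-q; x=K@(R@W(0,.175+.109*np.cos(b),.026+.109*np.sin(b))+tt); print(q,(x[:2]/x[2]).round(1))
E
```

```text
[[ 0.     0.225  0.074]
 [-0.002  0.228  0.074]
 [-0.005  0.229  0.075]
 [-0.005  0.233  0.08 ]
 [-0.005  0.238  0.085]
 [ 0.001  0.24   0.084]
 [-0.004  0.245  0.083]
 [-0.001  0.248  0.088]
 [ 0.     0.254  0.096]
 [ 0.     0.259  0.101]
 [-0.003  0.265  0.098]
 [-0.004  0.269  0.104]
 [-0.002  0.271  0.106]]
[198 219   2   2   3] [198.66666667 219.33333333]
[]
1.24 [136.4 194.6]
1.1 [136.6 194.3]
1 [137.3 194.2]
0.9 [138.4 194.3]
0.8 [140.1 194.5]
0.7 [142.1 194.8]
0.5 [147.6 195.7]
```

The handle stands at only about 0.87 rad: the bar slipped in the pads and sprang back. I'll push it down from above with shut fingers instead.

```bash
python3 - <<'E'
from h import *
ctrl.grip(0,40)
ctrl.move_l(W(0,.262,.16),rate=.25)
print(ctrl.move_l(W(0,.262,.075),rate=.06,threshold=4),"touch",ctrl.current_tcp_pos())
s=ctrl.move_l(W(0,.274,.042),rate=.04,threshold=28); ctrl.hold(.1)
p=ctrl.current_tcp_pos(); print(s,((p[:2]-O)@fy).round(4),p[2],np.round(ctrl.current_contact_force(),1))
ctrl.move_l(np.r_[p[:2],.17],rate=.15)
im,d=ctrl.grab_frame("scene"); P=cloud("scene",d)
m=(im.max(2)<60).astype(np.uint8); m[:, :165]=0; m[:,200:]=0; m[:135]=0; m[185:]=0
n,l,s,c=cv2.connectedComponentsWithStats(m); i=1+s[1:,4].argmax(); print(s[i],c[i])
Q=P[cv2.erode((l==i).astype(np.uint8),np.ones((3,3)))>0]; Lq=np.c_[(Q[:,:2]-O)@fx,(Q[:,:2]-O)@fy,Q[:,2]]
Lq=Lq[np.argsort(Lq[:,1])]; print(Lq[::5].round(3),ctrl.current_clock())
E
```

```text
False touch [0.54229118 0.2027814  0.07569673]
False 0.2739 0.0420244594669937 [-0.6 -0.4  0.3]
[173 151  15  18 102] [179.58823529 159.45098039]
[[-0.     0.24   0.053]
 [-0.001  0.244  0.055]
 [-0.004  0.255  0.057]
 [-0.004  0.261  0.057]
 [-0.004  0.267  0.06 ]
 [-0.003  0.275  0.058]
 [-0.001  0.284  0.059]
 [ 0.001  0.291  0.062]] 18.1667
```

The handle now matches the locked pose: its centre at (179.6,159.5) fits the 1.24 rad prediction of (179,158.9). Next, a close look at the shaft.

```bash
python3 - <<'E'
from h import *
p=ctrl.current_tcp_pos(); ctrl.move_l(np.r_[p[:2],.25],rate=.25)
a=np.radians(83.3); u=np.array([np.cos(a),np.sin(a)]); c=np.array([.4782,-.3564])
ctrl.reach(np.r_[c-.03*u,.20],down(a-np.pi/2)); ctrl.grip(.06,40); ctrl.hold(.2)
R,p=ctrl.current_tcp_rot(),ctrl.current_tcp_pos(); im,d=ctrl.grab_frame("wrist"); np.savez("pics/w3p",R=R,p=p); cv2.imwrite("pics/w3.png",im); np.save("pics/w3.npy",d)
print(p,ctrl.current_clock()); cv2.imwrite("pics/cropD.png",cv2.resize(im[20:240,150:370],None,fx=2.7,fy=2.7,interpolation=2))
E
```

```text
[ 0.47466303 -0.38622471  0.19999935] 21.65
```

View pics/cropD.png

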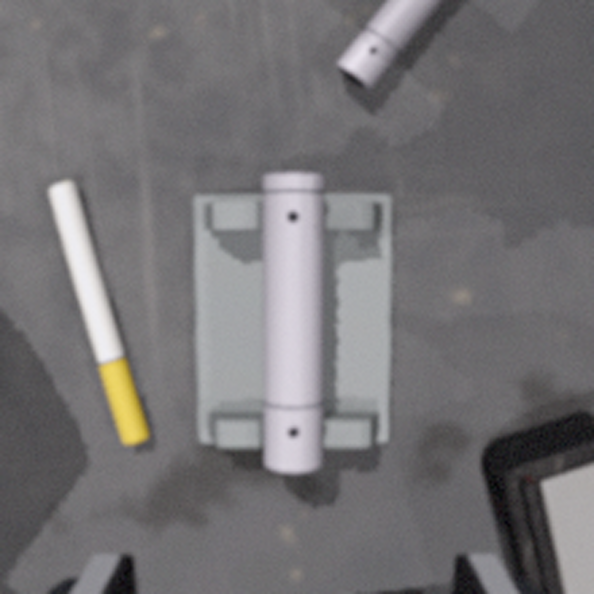

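The shaft lies in the cradle with its edges at crop x = 263–323 (top) and 264–321 (bottom) and its ends at crop y = 173 and 472. It is aligned with the tool.

```bash
cat > g.py <<'E'
from h import *
w=np.load("pics/w3p.npz"); px=lambda L:np.array(L,float)/2.7+[150,20]
q=wplane(px([[263,190],[323,190],[264,455],[321,455]]),w["R"],w["p"],.031)[:,:2]
m1,m2=(q[0]+q[1])/2,(q[2]+q[3])/2; u=(m1-m2)/np.linalg.norm(m1-m2); a=np.arctan2(u[1],u[0])
e=wplane(px([[293,173],[292.5,472]]),w["R"],w["p"],.040)[:,:2]; c=m1+u*((e.mean(0)-m1)@u)
E
python3 - <<'E'
from g import *
print("diam",np.linalg.norm(q[0]-q[1]),np.linalg.norm(q[2]-q[3]),"len",np.linalg.norm(e[0]-e[1]),"c",c,"ang",np.degrees(a))
Rg=down(a-np.pi/2)
ctrl.move_l(np.r_[c,.12],Rg,rate=.2)
print(ctrl.move_l(np.r_[c,.013],rate=.08,threshold=8),np.round(ctrl.current_contact_force(),1),ctrl.current_tcp_pos())
ctrl.grip(0,60); print("w",ctrl.current_width(),ctrl.current_grasp_force(),np.round(ctrl.current_contact_force(),1))
ctrl.move_l(np.r_[c,.14],rate=.1); ctrl.hold(.3)
print(ctrl.current_width(),np.round(ctrl.current_contact_force(),1),np.round(ctrl.current_torque(),2),ctrl.current_tcp_pos(),ctrl.current_clock())
R,p=ctrl.current_tcp_rot(),ctrl.current_tcp_pos(); im,d=ctrl.grab_frame("wrist"); t,dt=ctrl.grab_frame("scene"); np.savez("pics/w4p",R=R,p=p)
cv2.imwrite("pics/w4.png",np.hstack([im,cv2.resize(t[190:340,240:400],(288,270))[:0].reshape(0,288,3) if 0 else np.vstack([cv2.resize(t[190:340,240:360],(288,360)),np.zeros((24,288,3),np.uint8)])]))
E
```

```text
diam 0.024910932155151947 0.02496933464085346 len 0.12567542496027376 c [ 0.47861063 -0.35525102] ang 83.22592695491959
False [-0.2 -1.   0.8] [ 0.47906887 -0.35566401  0.01376452]
w -0.00016029544496032328 2.8173865657299757 [-2.2 -0.1  5.5]
0.0003984010489935371 [0.  0.5 0.2] [-0.02 -0.01  0.01] [ 0.47847093 -0.35515728  0.13964298] 26.0333
```

View pics/w4.png

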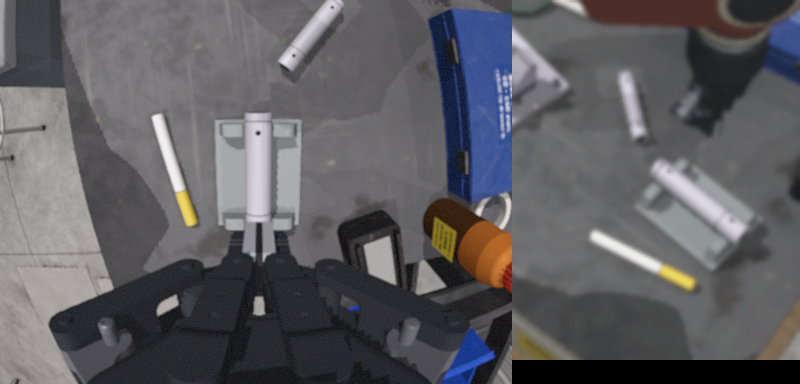

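The gripper shut on nothing: the shaft still lies in the cradle at (258,113–222), with the closed finger tips at about (260,222). I check with the wrist depth where the tips really are, and whether the shaft moved.

```bash
python3 - <<'E'
from h import *
R,p=ctrl.current_tcp_rot(),ctrl.current_tcp_pos(); im,d=ctrl.grab_frame("wrist"); H=ctrl.camera_params("wrist")["hand_eye"]
for r in range(214,270,4):
    out=[]
    for c in(246,252,258,264,270):
        o,ray=wrist_ray([[c,r]],np.eye(3),np.zeros(3)); dc=ray[0]@H[:3,:3]
        X=o+ray[0]*d[r,c]/dc[2]; out.append(tuple((X*1e3).round().astype(int)))
    print(r,out)
# shaft profile now, world
u,v=np.meshgrid(np.arange(200,320),np.arange(95,221)); uv=np.c_[u.ravel(),v.ravel()]
o,ray=wrist_ray(uv,R,p); dc=ray@(R@H[:3,:3])[:,2]; X=o+ray*(d[uv[:,1],uv[:,0]]/dc)[:,None]
S=X[X[:,2]>.036].astype(np.float32); print("shaft now",len(S),cv2.minAreaRect(S[:,:2].copy()),np.percentile(S[:,2],[50,95]))
E
```

```text
214 [(np.int64(-36), np.int64(-12), np.int64(107)), (np.int64(-33), np.int64(-6), np.int64(100)), (np.int64(-33), np.int64(0), np.int64(99)), (np.int64(-33), np.int64(6), np.int64(102)), (np.int64(-36), np.int64(12), np.int64(110))]
218 [(np.int64(-39), np.int64(-12), np.int64(106)), (np.int64(-38), np.int64(-6), np.int64(101)), (np.int64(-37), np.int64(0), np.int64(99)), (np.int64(-38), np.int64(6), np.int64(102)), (np.int64(-40), np.int64(12), np.int64(108))]
222 [(np.int64(12), np.int64(-6), np.int64(-32)), (np.int64(13), np.int64(-3), np.int64(-33)), (np.int64(12), np.int64(0), np.int64(-32)), (np.int64(13), np.int64(3), np.int64(-33)), (np.int64(13), np.int64(6), np.int64(-33))]
226 [(np.int64(13), np.int64(-6), np.int64(-39)), (np.int64(13), np.int64(-3), np.int64(-38)), (np.int64(68), np.int64(0), np.int64(-170)), (np.int64(12), np.int64(3), np.int64(-37)), (np.int64(13), np.int64(6), np.int64(-38))]
230 [(np.int64(13), np.int64(-5), np.int64(-44)), (np.int64(13), np.int64(-3), np.int64(-43)), (np.int64(13), np.int64(0), np.int64(-43)), (np.int64(12), np.int64(3), np.int64(-41
[... 1533 characters left out ...]
np.int64(-64)), (np.int64(10), np.int64(3), np.int64(-65)), (np.int64(13), np.int64(5), np.int64(-71))]
262 [(np.int64(14), np.int64(-4), np.int64(-74)), (np.int64(13), np.int64(-2), np.int64(-73)), (np.int64(8), np.int64(0), np.int64(-65)), (np.int64(12), np.int64(2), np.int64(-72)), (np.int64(13), np.int64(5), np.int64(-73))]
266 [(np.int64(13), np.int64(-4), np.int64(-77)), (np.int64(12), np.int64(-2), np.int64(-75)), (np.int64(6), np.int64(0), np.int64(-65)), (np.int64(11), np.int64(2), np.int64(-73)), (np.int64(13), np.int64(4), np.int64(-76))]
shaft now 2323 ((0.47981011867523193, -0.3414841294288635), (0.108616404235363, 0.02133370004594326), 83.69807434082031) [0.03964046 0.04158368]
```

The wrist depth shows the real finger tips about 31 mm short of the reported TCP, which explains both misses: over the shaft the tips stood at about z = 45 mm. I correct the offset and grasp again.

```bash
python3 - <<'E'
from g import *
Rg=down(a-np.pi/2); ctrl.grip(.06,60); c3=np.r_[c,0]
ctrl.move_l(c3+[0,0,.06],Rg,rate=.2)
print(ctrl.move_l(c3+[0,0,-.019],rate=.06,threshold=6),np.round(ctrl.current_contact_force(),1),ctrl.current_tcp_pos())
ctrl.grip(0,60); zg=ctrl.current_tcp_pos()[2]; np.save("pics/zg.npy",zg)
print("w",ctrl.current_width(),ctrl.current_grasp_force(),np.round(ctrl.current_contact_force(),1),zg)
if ctrl.current_width()>.02:
    ctrl.move_l(c3+[0,0,.08],rate=.1); ctrl.hold(.4)
    print(ctrl.current_width(),np.round(ctrl.current_contact_force(),1),np.round(ctrl.current_torque(),2),ctrl.current_clock())
    im,d=ctrl.grab_frame("wrist"); cv2.imwrite("pics/w5.png",im); np.save("pics/w5.npy",d); H=ctrl.camera_params("wrist")["hand_eye"]
    v,u=np.mgrid[80:280:2,225:295:2]; uv=np.c_[u.ravel(),v.ravel()]
    o,ray=wrist_ray(uv,np.eye(3),np.zeros(3)); X=o+ray*(d[uv[:,1],uv[:,0]]/(ray@H[:3,2]))[:,None]
    S=X[(X[:,2]>-.085)&(X[:,2]<-.03)&(X[:,0]>.014)]*1e3; print(len(S))
    for x0 in range(14,80,6):
        B=S[(S[:,0]>=x0)&(S[:,0]<x0+6)]
        if len(B): print(x0,len(B),B[:,1].min().round(1),B[:,1].max().round(1),B[:,2].min().round(1))
    print("xmax",S[:,0].max())
E
```

```text
False [-0.2 -1.   0.4] [ 0.4789686  -0.35557303 -0.0184447 ]
w 0.02439956691704047 58.60004246234894 [-3.9  2.1  5.1] -0.01845066543887785
0.024348620775935206 [-0.6  0.  -2.4] [ 0.07 -0.03  0.05] 30.7583
1852
14 186 -11.8 13.2 -60.3
20 201 -12.4 12.8 -60.6
26 213 -12.3 12.6 -60.3
32 213 -12.1 12.4 -60.7
38 227 -11.9 13.3 -60.4
44 238 -11.8 13.2 -61.5
50 239 -12.6 13.0 -60.6
56 252 -11.6 12.8 -60.6
62 83 -11.4 12.9 -60.8
xmax 63.88839186217019
```

```bash
python3 - <<'E'
from h import *
rep=lambda n:print(n,"xyz_fix",((ctrl.current_tcp_pos()[:2]-O)@fx*1e3).round(1),((ctrl.current_tcp_pos()[:2]-O)@fy*1e3).round(1),(ctrl.current_tcp_pos()[2]*1e3).round(1),"F",(lambda f:(np.round(f[:2]@fx,1),np.round(f[:2]@fy,1),np.round(f[2],1)))(np.array(ctrl.current_contact_force())),"T",np.round(ctrl.current_torque(),2),ctrl.current_clock())
p=ctrl.current_tcp_pos(); ctrl.move_l(np.r_[p[:2],.10],rate=.2)
ctrl.move_l(W(0,0,.10),RF,rate=.15)
ctrl.move_l(W(0,0,.035),rate=.1); ctrl.hold(.3); rep("above")
s=ctrl.move_l(W(0,0,.005),rate=.02,threshold=5); rep(s); ctrl.hold(.3); rep("hold")
E
```

```text
above xyz_fix 0.5 0.0 35.6 F (np.float64(0.4), np.float64(-1.0), np.float64(-3.1)) T [ 0.01 -0.02  0.01] 34.325
True xyz_fix -0.8 0.0 13.3 F (np.float64(-2.1), np.float64(0.4), np.float64(1.4)) T [-0.    0.22 -0.03] 35.3417
hold xyz_fix -1.1 0.0 13.0 F (np.float64(-1.1), np.float64(-0.0), np.float64(5.6)) T [-0.03  0.11 -0.11] 35.6417
```

Contact came at the expected seat height (TCP 13.0 mm), and the vees pull the shaft about 1 mm to -x. I follow that and build up the push.

```bash
python3 - <<'E'
from h import *
def F():
    f=np.array(ctrl.current_contact_force()); return np.r_[f[:2]@fx,f[:2]@fy,f[2]]
z=.0125; x=-.0011
for k in range(12):
    ctrl.move_l(W(x,0,z),rate=.01); ctrl.hold(.25); f=F(); p=ctrl.current_tcp_pos()
    print(k,"cmd",round(x*1e3,2),round(z*1e3,2),"pos",((p[:2]-O)@fx*1e3).round(2),(p[2]*1e3).round(2),"F",f.round(1),np.round(ctrl.current_torque(),2),round(ctrl.current_width(),4),round(ctrl.current_clock(),1))
    if 10.5<f[2]<15 and abs(f[0])<2.5: break
    if f[2]<11: z-=.0006
    if f[2]>14.5: z+=.0005
    x+=float(np.clip(f[0]*.00012,-.0004,.0004))
    if ctrl.current_clock()>48: break
E
```

```text
0 cmd -1.1 12.5 pos -1.13 12.99 F [-2.6  0.2  6.6] [ 0.05  0.47 -0.03] 0.024 36.1
1 cmd -1.42 11.9 pos -1.12 12.94 F [-3.2 -0.2  8.4] [ 0.09  0.58 -0.12] 0.0239 36.6
2 cmd -1.8 11.3 pos -1.08 12.93 F [-4.1 -0.  11.5] [ 0.05  0.61 -0.12] 0.0245 37.1
3 cmd -2.2 11.3 pos -1.1 12.89 F [-3.1  0.6 10.6] [ 0.02  0.48 -0.04] 0.0243 37.6
4 cmd -2.58 10.7 pos -1.02 12.9 F [-4.   0.1 12.1] [ 0.09  0.57 -0.08] 0.0245 38.1
5 cmd -2.98 10.7 pos -1.06 12.85 F [-2.6  0.6 10.8] [-0.04  0.29 -0.12] 0.0242 38.6
6 cmd -3.29 10.1 pos -1.04 12.8 F [-3.   0.1 13.7] [ 0.05  0.41 -0.13] 0.0241 39.1
7 cmd -3.65 10.1 pos -1.05 12.78 F [-2.3  0.5 12.4] [ 0.02  0.2  -0.15] 0.0245 39.6
```

The shaft is seated and pressed with about 15 N (12.4 N plus its weight), with little side force. One last look before handing in.

```bash
python3 - <<'E'
from h import *
im,d=ctrl.grab_frame("scene"); w,dw=ctrl.grab_frame("wrist")
m=(im.max(2)<60).astype(np.uint8); m[:, :165]=0; m[:,190:]=0; m[:135]=0; m[185:]=0
n,l,s,c=cv2.connectedComponentsWithStats(m); i=1+s[1:,4].argmax(); print(s[i],c[i])
cv2.imwrite("pics/final.png",np.hstack([cv2.resize(im[120:270,150:290],(420,450)),cv2.resize(w[0:290,170:350],(279,450))])); print(np.round(ctrl.current_contact_force(),1),ctrl.current_grasp_force())
E
```

```text
[165 169   8   3  17] [167.82352941 170.11764706]
[-1.3  0.9 12.2] 60.67875623703003
```

View pics/final.png

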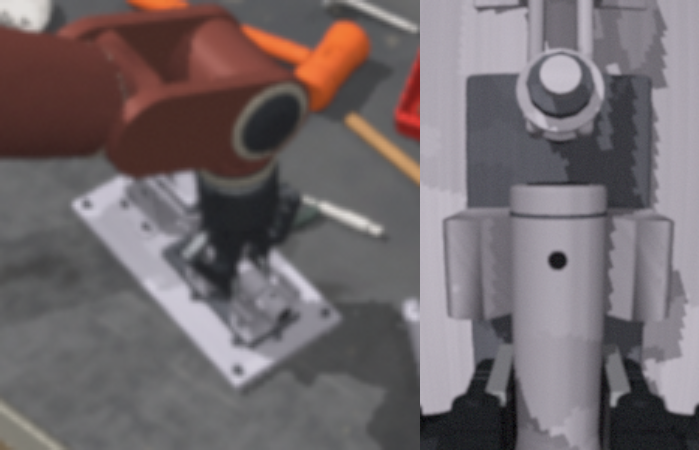

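The shaft lies straight in the vee at (557,200–440), the spindle stands on the foot at (560,90), and the arm hides the handle in the scene view. I hand in.

```bash
python3 -c "
from workcell import ctrl
print(ctrl.hand_in(),ctrl.current_clock())"
```

```text
the job is handed in; nothing more can be done
the job is handed in; nothing more can be done
```

I locked the clamp on the rest's foot and handed in at about 40 s with the shaft held in both vees under roughly 15 N; the hand-in returned no verdict, and the arm hid the handle in the last picture, so its lock was last seen before I picked up the shaft.

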